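# Put the lathe accessories back on their own stands

## Robot

A 7-joint arm with a two-finger parallel gripper is mounted at the origin on the work surface. World frame = base frame: x ahead of the robot, y to its left, z up, the work surface at z = 0. Lengths are in m, angles in degrees, forces in N, time in s.
With the tool pointing down it reaches from about 0.4 to 0.85 m from the base axis. Payload 4.5 kg.
Tool frame: the origin (TCP) lies midway between the tips of the shut fingers; the grasp point (between the pads) lies 19 mm behind it (arm.grip_depth is the distance from the TCP to the grasp point, in m); z points along the fingers, y is the line along which they close (so a half turn about z gives the same grasp; the last joint's range is limited). The gripper opens to 88 mm and grips with 3 to 60 N. Pads are 18 mm wide; open, the fingers measure 123 mm over their backs; the gripper's body (75 mm by 187 mm) begins 45 mm behind the grasp point.
Start: joints at [73.384, 39.483, -11.15, 89.685, 9.013, 51.709, -12.324], TCP at [0.199, -0.593, 0.239] pointing down, gripper open.
Joint ranges: [-172.22, 172.22], [-26.19, 119.32], [-84.43, 86.54], [7.71, 146.69], [-57.33, 237.33], [2.42, 119.75], [-152.13, 152.13]. Speed limits (degrees/s): [147.25, 147.25, 180, 180, 180, 180, 180].

## Interface

Orientations are given as [roll, pitch, yaw] about the fixed x, y, z axes, in that order (R = Rz(yaw) Ry(pitch) Rx(roll)).
In Python, from bench import arm gives the robot as it stands.
- The arm moves only by the tool servo_tool, never from a script. Its argument "commands" is text: rows parted by semicolons, each of 6 numbers parted by spaces: the shift along the tool's x, y, z in units of 40 mm (1.0 is 40 mm), then the turn, a rotation vector about the tool's x, y, z in degrees. A call has 1 to 10 rows; each row shifts and turns the commanded pose from where the row before left it, along the tool's axes as they then stand; what a row does not reach is not made up. A row lasts 1/8 s, in which the tool goes at most 62.5 mm and 10.7 degrees, less where a joint would pass 70% of its speed; a pose out of reach is approached as far as the arm can. A call is refused whole if a number of a shift passes 1 or a number of a turn 10.7, either way. A call with a gripper value outside its range is refused whole. "grip" is the opening, from 0 (shut) to 1 (fully open), set as the call begins (left out, the last holds). The fingers move at their own pace and stop on an object; the grip force is fixed at half the most. Time passes only in rows, so rows that do not move let the fingers close. It gives the time, the measured TCP pose, the force, the opening and the grip force at its end, in the units of the state.
- arm.get_obs(): the state, without advancing time (a new reading comes with each control period).
- arm.get_image(name): name is "scene" or "top"; returns the picture (400x640x3 uint8, red, green, blue); there is no depth.
- arm.camera_params(name): a dict with "K" (3x3 intrinsics, pixels), "R" (3x3) and "t" (3): a world point X has camera coordinates R X + t. Camera axes: x right, y down, z forward; pixel columns grow to the right and rows downward; lengths in m; the calibration is good to about 2 mm. A picture is of the moment at which its call begins. camera_params takes no time and is no camera call.
- arm.close_job(): hands the job in; it is judged then, once.
The state is a dict: "time_s": time; "joint_positions": joint angles; "dq": joint speeds; "joint_torque": joint torques, N m; "tool_pos": TCP position; "orientation": TCP orientation; "wrist_force": force on the tool from outside, world axes, zero at the start; "ft_torque": the same for the moment, N m; "gripper_width": finger opening in m; "grip_force": force on a finger pad.
Only numpy, scipy, OpenCV 4.12 (cv2) and the standard library are available. Lean on these libraries where they do the work, as an engineer would, in place of code of your own. Each camera call takes 0.05 s, during which the arm holds its last target. There are 200 camera calls.

## Task

The three lathe accessories stand on each other's wooden stands: put the round chuck down in the round stand, the square tool post in the square stand and the tailstock in the long stand, each lying flat on the floor inside the rim, roughly centred. Every stand is taken at first, so park one of them on the middle of the free cork pad while you rearrange the others. Set them down rather than dropping them, and leave the loupe, the dish and the screwdriver where they are.

Things in the scene. Friction and masses are not known exactly. Their poses are not given: they have to be found in the camera images.
- chuck: Three-jaw lathe chuck, bright steel, about 0.5 kg, lying on its back: round body 60 mm in diameter and 34 mm tall with plain upright sides to grip, a 44 mm hub and three small jaws on top (45 mm tall in all). Origin at the centre of its underside, z up. Belongs in round_stand; starts on the rims of long_stand.
- toolpost: Square lathe tool post, dark steel, about 0.35 kg: a block 44 x 44 mm and 36 mm tall, four upright faces to grip, slotted round, six small screws and a central nut on top (46 mm tall in all). Origin at the centre of its underside, z up, x and y square to its faces. Belongs in square_stand; starts inside round_stand.
- tailstock: Grey lathe tailstock, 0.35 kg: foot 92 (its x) x 32 (y) x 8 mm; centred on it a post 50 (x) x 32 mm (y), to 42 mm height, gripped by its flat y faces; a 19 mm steel spindle along x at 34 mm height, point at the +x end, 21 mm knob at -x (44.5 mm tall in all). Origin at the centre of its underside, z up. Belongs in long_stand, either way round; starts on the rims of square_stand.
- round_stand: Dark wooden stand for the chuck: a round shallow dish, 88 mm outside, recess 78 mm in diameter, inner floor 5 mm above the bench, rim 10 mm above the bench (5 mm deep). Fixed to the bench, at any of four spots and turned a little. Origin at the centre of its underside, on the bench; z up.
- square_stand: Dark wooden stand for the tool post: a square shallow tray, 70 x 70 mm outside, recess 60 x 60 mm, inner floor at 5 mm, rim at 10 mm above the bench. Fixed to the bench, at any of four spots and turned a little. Origin at the centre of its underside, on the bench; z up, x and y along its sides.
- long_stand: Dark wooden stand for the tailstock: a long shallow tray, 118 mm (its x) x 58 mm (its y) outside, recess 108 x 48 mm, inner floor at 5 mm, rim at 10 mm above the bench. Fixed to the bench, at any of four spots and turned a little. Origin at the centre of its underside, on the bench; z up.
- cork_pad: Square pad of light brown cork, 110 x 110 mm and 5 mm thick, flat, empty at the start: the free spot. Fixed to the bench, at any of four spots and turned a little. Origin at the centre of its underside, on the bench; z up, x and y along its sides.
- loupe: Bystander: black eye loupe standing on the bench, 36 mm in diameter, 30 mm tall. Loose. Origin at the centre of its underside.
- dish: Bystander: round white parts dish, 56 mm in diameter, 14 mm tall, empty. Loose. Origin at the centre of its underside.
- screwdriver: Bystander: brass-handled screwdriver lying on the bench, 130 mm long, 11 mm thick. Loose. Origin halfway along it, at its underside; x towards the blade.
There are look-alikes about, which are no part of the job. Of the things that look like the cork_pad, take the one that is farthest to the robot's right at the start.

How it is judged:
By the outcome, as a careful person would: the job done as asked, in the order asked, and still so for the second after the job is handed in, with the robot touching nothing.
It also fails if it takes over 112 s, if anything falls off the work surface, if the arm or the gripper's body presses on something with over 40 N, if the wrist force passes 120 N, or if a joint passes its speed limit or range.

## Working session

There is one attempt and no reset: what is moved stays moved. The work goes in short steps, Python scripts to look and compute and a tool call to move; the robot and the scene stay as the last step left them, time stands still between calls to the robot, and variables do not carry over. Pictures are saved under pics/ and viewed, at most 14 in all, crops included, and the job is handed in when it is done.

Besides the shell and the picture viewer there is one more tool, called after "Request:" by a JSON object that holds its "name" and its "arguments". servo_tool: Moves the arm, as the interface text tells. Its arguments: {"type":"object","properties":{"commands":{"type":"string"},"grip":{"type":"number"}},"required":["commands"]}

```bash
mkdir -p pics; python3 - <<'E'
from bench import arm
import cv2
for n in ("top","scene"):
    cv2.imwrite(f"pics/{n}0.png",arm.get_image(n)[:,:,::-1])
    p=arm.camera_params(n);print(n,p["K"].round(1).tolist(),p["R"].round(3).tolist(),p["t"].round(3).tolist())
o=arm.get_obs();print(o["time_s"],o["tool_pos"],o["orientation"],o["gripper_width"])
E
```

```text
top [[386.1, 0.0, 318.7], [0.0, 386.1, 199.4], [0.0, 0.0, 1.0]] [[0.175, -0.985, -0.003], [-0.965, -0.171, -0.201], [0.197, 0.038, -0.98]] [0.033, 0.466, 0.794]
scene [[491.9, 0.0, 326.5], [0.0, 491.9, 202.0], [0.0, 0.0, 1.0]] [[0.769, 0.639, -0.014], [0.385, -0.482, -0.787], [-0.509, 0.6, -0.617]] [-0.405, -0.09, 1.346]
0.1 [ 0.19864554 -0.59199975  0.23800771] [-1.79907415e+02  7.77589613e-03  1.85584348e+01] 0.08821222921602112
```

View pics/top0.png

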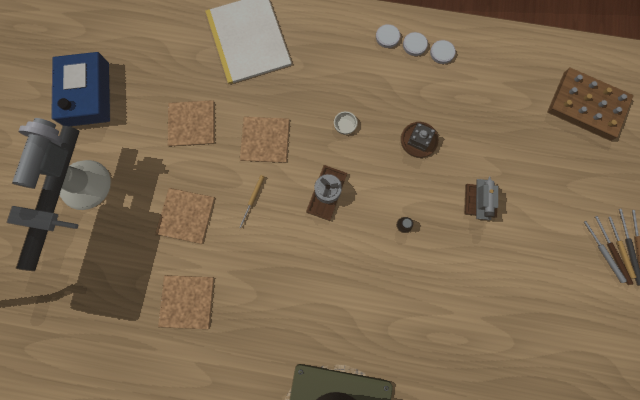

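View pics/scene0.png

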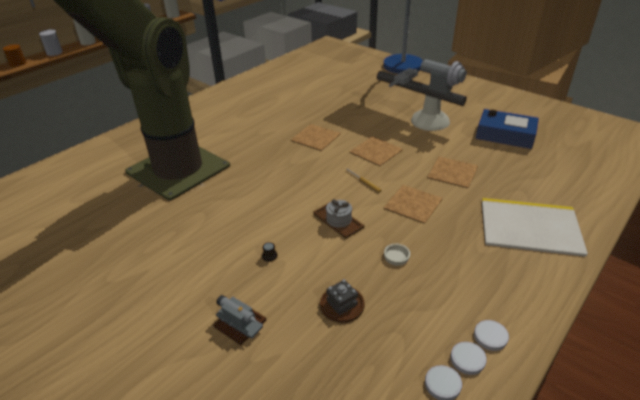

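The four cork-like pads are at top-view pixels (191,124), (265,139), (187,216) and (187,302). Image right is the robot's right, so (265,139) should be the one meant. I'll check that by ray-cast and in an enlarged crop.

```bash
cat > h.py <<'E'
from bench import arm
import numpy as np, cv2
P={n:arm.camera_params(n) for n in ("top","scene")}
def ray(n,uv,z):
    p=P[n];uv=np.atleast_2d(np.asarray(uv,float))
    d=np.linalg.solve(p["K"],np.c_[uv,np.ones(len(uv))].T)
    d=(p["R"].T@d).T; c=-p["R"].T@p["t"]
    return c+d*((z-c[2])/d[:,2])[:,None]
def proj(n,X):
    p=P[n];c=p["R"]@np.atleast_2d(X).T+np.asarray(p["t"])[:,None];q=p["K"]@c;return (q[:2]/q[2]).T
def two(a,b):
    "top pixel a, scene pixel b -> point, gap"
    A=[];B=[]
    c=[];d=[]
    for n,u in (("top",a),("scene",b)):
        x0=ray(n,u,0)[0];x1=ray(n,u,.2)[0];c.append(x0);d.append((x1-x0)/np.linalg.norm(x1-x0))
    s=np.linalg.lstsq(np.c_[d[0],-d[1]],c[1]-c[0],rcond=None)[0]
    p,q=c[0]+s[0]*d[0],c[1]+s[1]*d[1];return (p+q)/2,np.linalg.norm(p-q)
def rect(n,mask,z):
    "min-area rectangle, on the plane z, of the largest blob: centre, sides mm, yaw of long side"
    c=max(cv2.findContours(mask,cv2.RETR_EXTERNAL,cv2.CHAIN_APPROX_NONE)[0],key=cv2.contourArea)
    w=ray(n,c[:,0,:],z)[:,:2]*1000
    (x,y),(a,b),t=cv2.minAreaRect(w.astype(np.float32))
    if b>a:a,b,t=b,a,t+90
    return np.round([x,y,a,b,(t+90)%180-90],1)
E
python3 - <<'E'
from h import *
im=cv2.imread("pics/top0.png");sc=cv2.imread("pics/scene0.png")
for uv in ((191,124),(265,139),(187,216),(187,302)):print(uv,ray("top",uv,.005)[0].round(3))
for uv in ((421,139),(327,190),(480,200),(404,225),(345,123),(253,202)):print(uv,ray("top",uv,.01)[0].round(3))
a=cv2.resize(im[90:250,225:525],None,fx=2.66,fy=2.66,interpolation=cv2.INTER_CUBIC)
cv2.imwrite("pics/cropT.png",a)
b=cv2.resize(sc[160:350,200:460],None,fx=3,fy=3,interpolation=cv2.INTER_CUBIC)
cv2.imwrite("pics/cropS.png",b)
E
```

```text
(191, 124) [0.589 0.449 0.005]
(265, 139) [0.583 0.267 0.005]
(187, 216) [0.371 0.404 0.005]
(187, 302) [0.187 0.358 0.005]
(421, 139) [ 0.645 -0.096  0.01 ]
(327, 190) [0.485 0.101 0.01 ]
(480, 200) [ 0.523 -0.246  0.01 ]
(404, 225) [ 0.436 -0.083  0.01 ]
(345, 123) [0.653 0.087 0.01 ]
(253, 202) [0.428 0.262 0.01 ]
```

View pics/cropT.png

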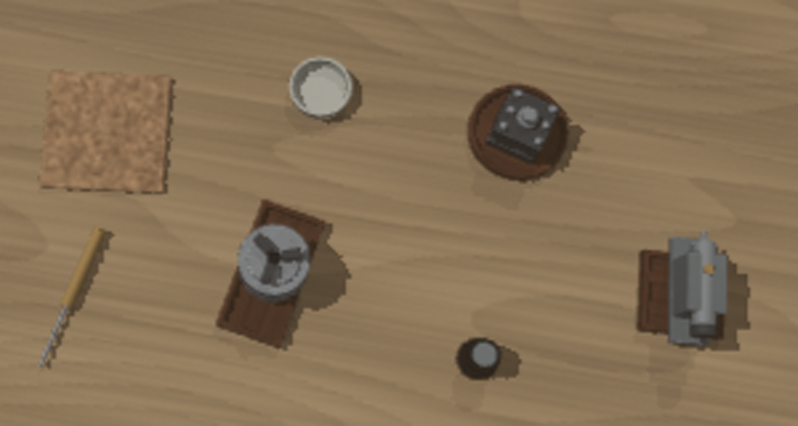

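View pics/cropS.png

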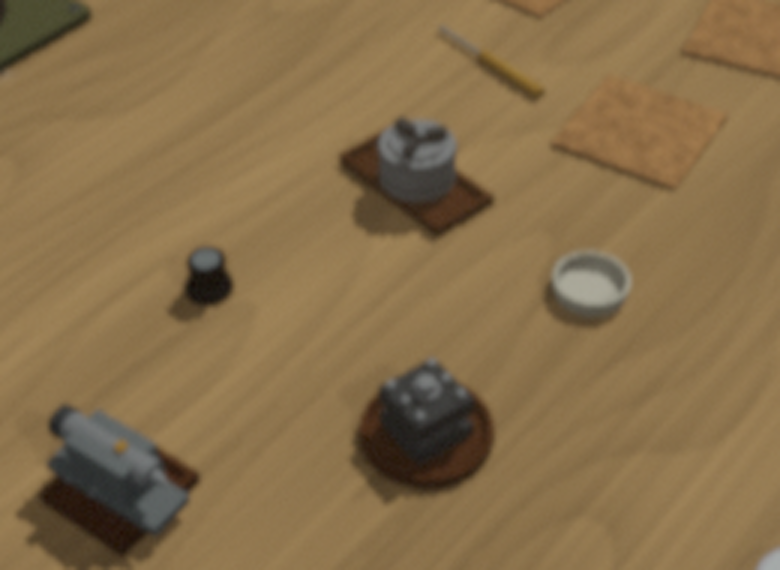

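The crops confirm it: the pad at (265,139) has y=0.267, the rightmost of the four, and it is flat, square and empty. The chuck sits on the long stand at (327,190), the tool post in the round stand at (421,139), and the tailstock on the square stand at (480,200). Next I'll measure them with masks.

```bash
python3 - <<'E'
from h import *
im=cv2.imread("pics/top0.png");sc=cv2.imread("pics/scene0.png")
def grey(i,lim=70):
    h=cv2.cvtColor(i,cv2.COLOR_BGR2HSV);return ((h[...,1]<lim)*255).astype(np.uint8)
hs=cv2.cvtColor(im,cv2.COLOR_BGR2HSV)
def px(u,v):print((u,v),hs[v,u])
for u,v in ((225+260//3,90),(316,205),(324,170),(328,188),(350,195),(343,200),(405,140),(436,135),(422,130),(470,190),(470,210),(485,200),(442,140),(265,139),(300,150)):px(u,v)
def roi(m,u0,u1,v0,v1):
    r=np.zeros_like(m);r[v0:v1,u0:u1]=m[v0:v1,u0:u1];return r
# cork: redder than the bench
for n,(u0,u1,v0,v1) in {"chuck":(300,360,160,225),"tp":(395,450,115,165),"ts":(460,510,170,230)}.items():
    g=roi(grey(im),u0,u1,v0,v1)
    print(n,cv2.countNonZero(g),[rect("top",g,z) for z in (.03,.044)])
    for t in ("brown",):
        b=roi((((hs[...,0]<12)&(hs[...,1]>80)&(hs[...,2]<110))*255).astype(np.uint8),u0,u1,v0,v1)
        print(" stand",rect("top",b|g if n!="ts" else b,.01), rect("top",b,.01),cv2.countNonZero(b))
c=roi((((hs[...,0]<13)&(hs[...,1]>70)&(hs[...,2]>90))*255).astype(np.uint8),235,297,110,170)
print("cork",rect("top",c,.005))
E
```

```text
(311, 90) [ 17  93 131]
(316, 205) [ 12 126  79]
(324, 170) [ 12 121  57]
(328, 188) [12 72 46]
(350, 195) [17 97 89]
(343, 200) [ 17 100  87]
(405, 140) [ 11 127  84]
(436, 135) [ 14 120  51]
(422, 130) [ 15   5 100]
(470, 190) [ 12 126  75]
(470, 210) [ 11 126  77]
(485, 200) [ 60   2 103]
(442, 140) [ 16 100  89]
(265, 139) [ 15 107 148]
(300, 150) [ 17  94 141]
chuck 636 [array([485.2, 100.8,  65.7,  61.4, -16.5]), array([481.9, 100.4,  64.6,  60.4, -16.5])]
 stand [491.  100.   69.5  63.9 -34. ] [446.1  84.3   9.7   4.9  54.4] 58
tp 454 [array([643.1, -91.6,  57.7,  44.8, -17.4]), array([637.1, -88.7,  56.8,  44.1, -17.4])]
 stand [652.5 -94.3  60.   49.2 -16.4] [ 612.5 -113.3    6.6    1.7   52. ] 46
ts 828 [array([ 526. , -253.1,   99.4,   49. ,    5.4]), array([ 522.1, -247.6,   97.7,   48.2,    5.4])]
 stand [ 496.3 -225.1    4.6    3.3   53.3] [ 496.3 -225.1    4.6    3.3   53.3] 33Traceback (most recent call last):
  File "<stdin>", line 18, in <module>
  File "h.py", line 21, in rect
    c=max(cv2.findContours(mask,cv2.RETR_EXTERNAL,cv2.CHAIN_APPROX_NONE)[0],key=cv2.contourArea)
ValueError: max() iterable argument is empty
```

```bash
python3 - <<'E'
from h import *
im=cv2.imread("pics/top0.png");hs=cv2.cvtColor(im,cv2.COLOR_BGR2HSV).astype(int);H,S,V=hs[...,0],hs[...,1],hs[...,2]
def roi(c,u0,u1,v0,v1):
    r=np.zeros(im.shape[:2],np.uint8);r[v0:v1,u0:u1]=c[v0:v1,u0:u1]*255;return r
br=(S>=110)&(V<100)&(H<17)
def pts(m,z):
    m=cv2.morphologyEx(m,cv2.MORPH_OPEN,np.ones((2,2)));v,u=np.nonzero(m)
    return (ray("top",np.c_[u,v],z)[:,:2]*1000).astype(np.float32)
print("long",cv2.minAreaRect(pts(roi(br,295,360,160,225),.01)))
print("round",cv2.minEnclosingCircle(pts(roi(br,395,442,115,162),.01)))
print("square(part)",cv2.minAreaRect(pts(roi(br,460,510,170,230),.01)))
print("cork",cv2.minAreaRect(pts(roi((S>100)&(H<=16)&(V>110),235,297,110,170),.005)))
T=lambda u,v:(225+u/2.66,90+v/2.66)
Sc=lambda u,v:(200+u/3,160+v/3)
for n,a,b in (("chuck",(274,257),(412,140)),("tp nut",(529,116),(427,384)),("ts knob",(704,328),(65,420)),("ts oil",(709,269),(121,446))):
    p,g=two(T(*a),Sc(*b));print(n,p.round(4),g.round(4))
print("foot edge",ray("top",[T(669,240),T(671,345)],.018).round(4))
print("tp top corners",ray("top",[T(518,88),T(563,102),T(538,150),T(494,134)],.041).round(4))
E
```

```text
long ((478.4216003417969, 98.44468688964844), (57.627105712890625, 118.40937042236328), 80.07129669189453)
round ((641.7737426757812, -94.88150787353516), 44.44150161743164)
square(part) ((521.941650390625, -249.18896484375), (70.22823333740234, 69.93756866455078), 5.381845474243164)
cork ((581.2237548828125, 266.1536560058594), (109.17210388183594, 108.83732604980469), 7.4206156730651855)
chuck [0.4822 0.0973 0.0496] 0.0049
tp nut [ 0.6426 -0.0922  0.0497] 0.0007
ts knob [ 0.4863 -0.255   0.0484] 0.0013
ts oil [ 0.5339 -0.2511  0.0563] 0.0004
foot edge [[ 0.5652 -0.2307  0.018 ]
 [ 0.4748 -0.2409  0.018 ]]
tp top corners [[ 0.6697 -0.0819  0.041 ]
 [ 0.6637 -0.1214  0.041 ]
 [ 0.617  -0.1055  0.041 ]
 [ 0.6248 -0.0669  0.041 ]]
```

Every measured size matches its spec: long stand 57.6x118, round stand radius 44.4, square stand 70x70, pad 109x109. I'll move above the chuck first, turning to yaw -10.

Request:
{"name": "servo_tool", "arguments": {"commands": "0 0 0 0 0 9.5; 0 0 0 0 0 9.5; 0 0 0 0 0 9.5; 0.57 -0.7 0 0 0 0; 0.57 -0.7 0 0 0 0; 0.57 -0.7 0 0 0 0; 0.57 -0.7 0 0 0 0; 0.57 -0.7 0 0 0 0; 0.57 -0.7 0 0 0 0; 0.57 -0.7 0 0 0 0", "grip": 1}}

```text
time_s: 1.35
tool_pos: [0.3906, -0.426, 0.2384]
orientation: [-180.0, 0.0, -9.9]
wrist_force: [-0.1, 0.2, -0.0]
gripper_width: 0.0882
grip_force: 0.0
```

Request:
{"name": "servo_tool", "arguments": {"commands": "0 -1 0 0 0 0; 0 -1 0 0 0 0; 0 -1 0 0 0 0; 0 -1 0.2 0 0 0; 0 -1 0.2 0 0 0; 0 -1 0.2 0 0 0; 0 -1 0.2 0 0 0; 0 -1 0.3 0 0 0; 0 -1 0.3 0 0 0; 0 -1 0.3 0 0 0"}}

```text
time_s: 2.6
tool_pos: [0.4591, -0.0318, 0.1702]
orientation: [180.0, 0.0, -9.9]
wrist_force: [1.0, 0.3, 0.2]
gripper_width: 0.0883
grip_force: 0.0
```

```bash
cat >> h.py <<'E'
def go(x,y,z,yaw):
    "turn about tool z (deg) first, then shift in tool axes, in units of 40 mm"
    o=arm.get_obs();p=np.array(o["tool_pos"]);c=o["orientation"][2]
    d=(np.array([x,y,z])-p)/.04;t=np.radians(yaw)
    turn=(c-yaw+90)%180-90;t=np.radians(c-turn)
    print("at",p.round(4),"rpy",np.round(o["orientation"],2),"w",round(o["gripper_width"],4),"F",np.round(o["wrist_force"],1),"t",o["time_s"])
    print("turn",round(turn,1),"shift",np.round([d[0]*np.cos(t)+d[1]*np.sin(t),d[0]*np.sin(t)-d[1]*np.cos(t),-d[2]],2))
E
python3 -c "
from h import *
go(.484,.1,.018,-10)"
```

```text
at [ 0.4591 -0.0318  0.1702] rpy [ 1.7999e+02  1.0000e-02 -9.9500e+00] w 0.0883 F [1.  0.3 0.2] t 2.6
turn 0.1 shift [ 0.04 -3.35  3.81]
```

Request:
{"name": "servo_tool", "arguments": {"commands": "0.04 -0.85 0.4 0 0 0; 0 -0.85 0.4 0 0 0; 0 -0.85 0.4 0 0 0; 0 -0.8 0.4 0 0 0; 0 0 0 0 0 0; 0 0 0 0 0 0"}}

```text
time_s: 3.35
tool_pos: [0.4835, 0.0976, 0.1068]
orientation: [179.9, 0.0, -10.0]
wrist_force: [-0.3, -0.4, 0.6]
gripper_width: 0.088
grip_force: 0.0
```

```bash
python3 -c "
from h import *
go(.484,.1,.018,-10)"
```

```text
at [0.4835 0.0976 0.1068] rpy [ 1.7993e+02  2.0000e-02 -9.9900e+00] w 0.088 F [-0.3 -0.4  0.6] t 3.35
turn 0.0 shift [ 0.   -0.06  2.22]
```

Request:
{"name": "servo_tool", "arguments": {"commands": "0 -0.06 0.7 0 0 0; 0 0 0.6 0 0 0; 0 0 0.5 0 0 0; 0 0 0.3 0 0 0; 0 0 0.12 0 0 0; 0 0 0 0 0 0; 0 0 0 0 0 0"}}

```text
time_s: 4.22
tool_pos: [0.4846, 0.101, 0.0185]
orientation: [-180.0, -0.1, -10.0]
wrist_force: [-0.0, -0.2, -0.7]
gripper_width: 0.0881
grip_force: 0.0
```

Request:
{"name": "servo_tool", "arguments": {"commands": "0 0 0 0 0 0; 0 0 0 0 0 0; 0 0 0 0 0 0; 0 0 0 0 0 0; 0 0 0 0 0 0; 0 0 0 0 0 0", "grip": 0}}

```text
time_s: 4.97
tool_pos: [0.4841, 0.1007, 0.018]
orientation: [180.0, 0.0, -10.0]
wrist_force: [0.1, -0.8, 3.0]
gripper_width: 0.0589
grip_force: 30.0
```

Request:
{"name": "servo_tool", "arguments": {"commands": "0 0 -0.3 0 0 0; 0 0 -0.6 0 0 0; 0 0 -0.6 0 0 0; 0.33 -0.9 -0.2 0 0 0; 0.33 -0.9 0 0 0 0; 0.34 -0.9 0 0 0 0; 0.33 -0.9 0 0 0 0; 0.34 -0.88 0 0 0 0; 0 0 0 0 0 0; 0 0 0 0 0 0"}}

```text
time_s: 6.22
tool_pos: [0.5795, 0.2652, 0.0853]
orientation: [179.9, 0.1, -9.9]
wrist_force: [-0.4, -1.3, -6.1]
gripper_width: 0.0584
grip_force: 30.0
```

```bash
python3 -c "
from h import *
go(.581,.266,.0135,-10)
cv2.imwrite('pics/s1.png',arm.get_image('scene')[100:320,220:540,::-1])"
```

```text
at [0.5795 0.2652 0.0853] rpy [ 1.7988e+02  1.3000e-01 -9.9300e+00] w 0.0584 F [-0.4 -1.3 -6.1] t 6.225
turn 0.1 shift [ 0.03 -0.03  1.8 ]
```

View pics/s1.png

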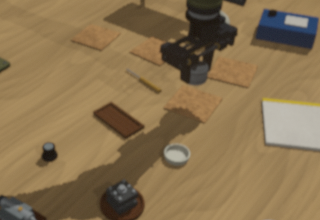

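The chuck hangs level in the gripper above the chosen pad at crop (195,103), and the long stand at (118,120) is now empty.

Request:
{"name": "servo_tool", "arguments": {"commands": "0.03 -0.03 0.6 0 0 0; 0 0 0.5 0 0 0; 0 0 0.35 0 0 0; 0 0 0.2 0 0 0; 0 0 0.08 0 0 0; 0 0 0.04 0 0 0; 0 0 0 0 0 0; 0 0 0 0 0 0"}}

```text
time_s: 7.28
tool_pos: [0.5826, 0.2671, 0.0155]
orientation: [-180.0, -0.0, -9.9]
wrist_force: [-0.1, -0.3, -5.8]
gripper_width: 0.0585
grip_force: 30.0
```

Request:
{"name": "servo_tool", "arguments": {"commands": "0 0 0.03 0 0 0; 0 0 0.02 0 0 0; 0 0 0 0 0 0; 0 0 0 0 0 0"}}

```text
time_s: 7.78
tool_pos: [0.5823, 0.267, 0.0132]
orientation: [-180.0, -0.0, -9.9]
wrist_force: [0.4, 0.1, -4.9]
gripper_width: 0.0583
grip_force: 30.0
```

Request:
{"name": "servo_tool", "arguments": {"commands": "0 0 0.02 0 0 0; 0 0 0 0 0 0; 0 0 0 0 0 0"}}

```text
time_s: 8.15
tool_pos: [0.5823, 0.2669, 0.0131]
orientation: [-180.0, -0.0, -9.9]
wrist_force: [-3.3, -1.0, 6.2]
gripper_width: 0.0584
grip_force: 30.0
```

Request:
{"name": "servo_tool", "arguments": {"commands": "0 0 0 0 0 0; 0 0 0 0 0 0; 0 0 0 0 0 0; 0 0 -0.3 0 0 0; 0 0 -0.7 0 0 0; 0 0 -0.9 0 0 0; 0 0 -0.4 0 0 -8; 0 0 0 0 0 -8", "grip": 1}}

```text
time_s: 9.15
tool_pos: [0.5838, 0.2674, 0.107]
orientation: [-179.9, -0.3, 6.3]
wrist_force: [-0.7, -0.6, -1.1]
gripper_width: 0.0881
grip_force: 0.0
```

Request:
{"name": "servo_tool", "arguments": {"commands": "-0.3 0.95 0 0 0 0; -0.3 0.95 0 0 0 0; -0.3 0.95 0 0 0 0; -0.3 0.95 0 0 0 0; -0.3 0.95 0 0 0 0; -0.3 0.95 0 0 0 0; -0.3 0.95 0 0 0 0; -0.3 0.95 0 0 0 0; -0.3 0.95 0 0 0 0; -0.15 0.95 0 0 0 0"}}

```text
time_s: 10.4
tool_pos: [0.5087, -0.1245, 0.1051]
orientation: [180.0, -0.0, 6.0]
wrist_force: [0.0, -0.2, 0.1]
gripper_width: 0.0879
grip_force: 0.0
```

Request:
{"name": "servo_tool", "arguments": {"commands": "0 0.95 0 0 0 0; 0 0.9 0 0 0 0; 0 0.9 0 0 0 0; 0 0.5 0 0 0 0; 0 0 0 0 0 0; 0 0 0 0 0 0"}}

```text
time_s: 11.15
tool_pos: [0.5229, -0.2501, 0.1044]
orientation: [-179.9, 0.0, 6.2]
wrist_force: [-0.8, 0.8, 0.4]
gripper_width: 0.0879
grip_force: 0.0
```

```bash
python3 - <<'E'
from h import *
go(.522,-.252,.020,6)
E
```

```text
at [ 0.5229 -0.2501  0.1044] rpy [-179.91    0.      6.18] w 0.0879 F [-0.8  0.8  0.4] t 11.15
turn 0.2 shift [-0.03  0.05  2.11]
```

Request:
{"name": "servo_tool", "arguments": {"commands": "-0.03 0.05 0.7 0 0 0; 0 0 0.6 0 0 0; 0 0 0.45 0 0 0; 0 0 0.25 0 0 0; 0 0 0.1 0 0 0; 0 0 0 0 0 0; 0 0 0 0 0 0"}}

```text
time_s: 12.02
tool_pos: [0.5222, -0.2546, 0.0209]
orientation: [180.0, -0.1, 6.0]
wrist_force: [-0.7, 0.1, 0.3]
gripper_width: 0.0877
grip_force: 0.0
```

Request:
{"name": "servo_tool", "arguments": {"commands": "0 0 0 0 0 0; 0 0 0 0 0 0; 0 0 0 0 0 0; 0 0 0 0 0 0; 0 0 0 0 0 0; 0 0 0 0 0 0; 0 0 0 0 0 0", "grip": 0}}

```text
time_s: 12.9
tool_pos: [0.5215, -0.2534, 0.0203]
orientation: [-179.9, 0.0, 6.1]
wrist_force: [-0.3, 3.5, 2.1]
gripper_width: 0.0318
grip_force: 30.0
```

Request:
{"name": "servo_tool", "arguments": {"commands": "0 0 -0.3 0 0 0; 0 0 -0.7 0 0 0; 0 0 -0.8 0 0 0; 0 0 -0.4 0 0 8; 0 0 0 0 0 8; 0 0 0 0 0 0; 0 0 0 0 0 0"}}

```text
time_s: 13.78
tool_pos: [0.5214, -0.2544, 0.1082]
orientation: [180.0, 0.0, -9.8]
wrist_force: [0.6, 0.7, -3.6]
gripper_width: 0.0315
grip_force: 30.0
```

```bash
python3 - <<'E'
from h import *
im=arm.get_image("top")[:,:,::-1].copy();cv2.imwrite("pics/top1.png",im)
hs=cv2.cvtColor(im,cv2.COLOR_BGR2HSV).astype(int);H,S,V=hs[...,0],hs[...,1],hs[...,2]
br=(S>=110)&(V<100)&(H<17)
def st(u0,u1,v0,v1,z=.01):
    r=np.zeros(im.shape[:2],np.uint8);r[v0:v1,u0:u1]=br[v0:v1,u0:u1]*255
    r=cv2.morphologyEx(r,cv2.MORPH_OPEN,np.ones((2,2)));v,u=np.nonzero(r)
    return cv2.minAreaRect((ray("top",np.c_[u,v],z)[:,:2]*1000).astype(np.float32))
print("long",st(295,360,160,225))
print("sq",st(455,520,165,235))
go(.4784,.0984,.0155,-10)
cv2.imwrite("pics/t1c.png",cv2.resize(im[80:240,225:525],None,fx=2.66,fy=2.66))
E
```

```text
long ((478.32281494140625, 98.01384735107422), (57.79243469238281, 118.27531433105469), 79.86933135986328)
sq ((521.1793823242188, -249.5345458984375), (70.45111846923828, 70.56906127929688), 4.102951526641846)
at [ 0.5214 -0.2544  0.1081] rpy [ 1.80e+02  4.00e-02 -9.85e+00] w 0.0317 F [-0.6 -0.2 -4.3] t 13.825
turn 0.2 shift [-2.59 -8.5   2.31]
```

View pics/t1c.png

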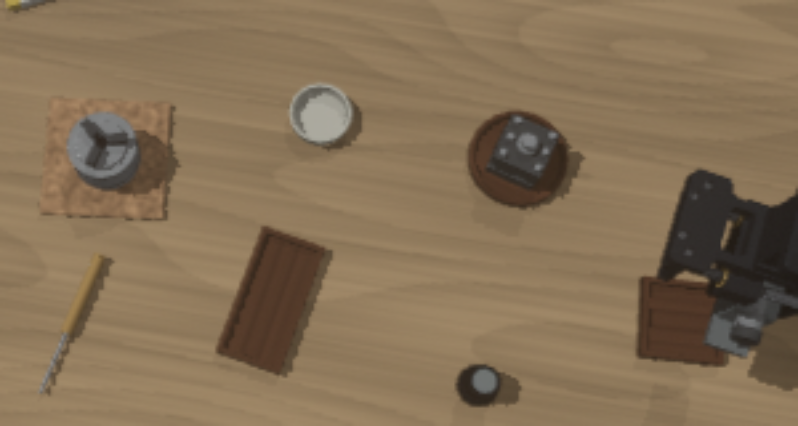

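The chuck sits in the middle of the pad at crop (104,155). The long stand at (273,300) is empty, and the tailstock is held above the square stand. Carrying it over to the long stand.

Request:
{"name": "servo_tool", "arguments": {"commands": "-0.29 -0.95 0 0 0 0; -0.29 -0.95 0 0 0 0; -0.29 -0.95 0 0 0 0; -0.29 -0.95 0 0 0 0; -0.29 -0.95 0 0 0 0; -0.29 -0.95 0 0 0 0; -0.29 -0.95 0 0 0 0; -0.29 -0.95 0 0 0 0; -0.27 -0.9 0 0 0 0; 0 0 0 0 0 0"}}

```text
time_s: 15.08
tool_pos: [0.4782, 0.1029, 0.1081]
orientation: [-179.8, 0.0, -9.5]
wrist_force: [-0.1, -0.4, -4.0]
gripper_width: 0.0319
grip_force: 30.0
```

Request:
{"name": "servo_tool", "arguments": {"commands": "0 0 0.8 0 0 0; 0 0 0.6 0 0 0; 0 0 0.3 0 0 0; 0 0 0 0 0 0; 0 0 0 0 0 0"}}

```text
time_s: 15.7
tool_pos: [0.479, 0.0982, 0.0409]
orientation: [-180.0, -0.1, -10.0]
wrist_force: [0.2, 1.0, -4.1]
gripper_width: 0.0317
grip_force: 30.0
```

```bash
python3 - <<'E'
from h import *
go(.4784,.0982,.0155,-10)
a=arm.get_image("top")[:,:,::-1];b=arm.get_image("scene")[:,:,::-1]
a=cv2.resize(a[150:250,280:380],(400,400),interpolation=2);b=cv2.resize(b[170:270,290:390],(400,400),interpolation=2)
cv2.imwrite("pics/ts.png",np.hstack([a,b]))
E
```

```text
at [0.479  0.0982 0.0409] rpy [-1.7998e+02 -7.0000e-02 -9.9600e+00] w 0.0317 F [ 0.2  1.  -4.1] t 15.7
turn 0.0 shift [-0.02  0.    0.64]
```

View pics/ts.png

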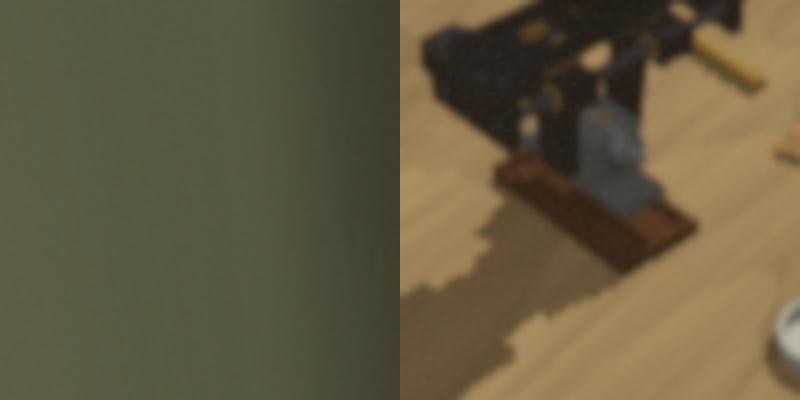

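```bash
python3 - <<'E'
from h import *
for z in (.0306,.0386):
    w=ray("scene",[(347,223.75),(356,217.5)],z)[:,:2]-[.479,.0982]
    t=np.radians(-10);print(z,(w@np.array([[np.cos(t),-np.sin(t)],[np.sin(t),np.cos(t)]])*1000).round(1))
print(proj("scene",[[.479+.046*.985+s*.016*.174,.0982-.046*.174+s*.016*.985,.0306] for s in(-1,1)]))
E
```

```text
0.0306 [[ 45.3 -11.4]
 [ 42.6  18.8]]
0.0386 [[ 52.1 -17.7]
 [ 49.5  12.2]]
[[345.69536323 224.79628335]
 [356.11670182 218.75364979]]
```

The foot's end lies 43–45 mm ahead of the TCP against 46 expected, so the tailstock is centred. Lowering it.

Request:
{"name": "servo_tool", "arguments": {"commands": "-0.02 0 0.3 0 0 0; 0 0 0.15 0 0 0; 0 0 0.08 0 0 0; 0 0 0.05 0 0 0; 0 0 0.03 0 0 0; 0 0 0 0 0 0; 0 0 0 0 0 0"}}

```text
time_s: 16.68
tool_pos: [0.4777, 0.0986, 0.016]
orientation: [-180.0, -0.0, -9.9]
wrist_force: [0.2, -0.2, -5.0]
gripper_width: 0.0317
grip_force: 30.0
```

Request:
{"name": "servo_tool", "arguments": {"commands": "0 0 0.03 0 0 0; 0 0 0 0 0 0; 0 0 0 0 0 0"}}

```text
time_s: 17.05
tool_pos: [0.4778, 0.0986, 0.0152]
orientation: [-180.0, -0.0, -9.9]
wrist_force: [-0.7, 0.2, 5.9]
gripper_width: 0.0318
grip_force: 30.0
```

Request:
{"name": "servo_tool", "arguments": {"commands": "0 0 0 0 0 0; 0 0 0 0 0 0; 0 0 0 0 0 0; 0 0 -0.3 0 0 0; 0 0 -0.7 0 0 0; 0 0 -0.9 0 0 0; 0 0 -0.4 0 0 5", "grip": 1}}

```text
time_s: 17.92
tool_pos: [0.4783, 0.0987, 0.1091]
orientation: [-179.9, -0.1, -15.1]
wrist_force: [0.6, 0.0, -0.4]
gripper_width: 0.0883
grip_force: 0.0
```

Request:
{"name": "servo_tool", "arguments": {"commands": "0.87 0.6 0 0 0 0; 0.87 0.6 0 0 0 0; 0.87 0.6 0 0 0 0; 0.87 0.6 0 0 0 0; 0.87 0.6 0 0 0 0; 0.87 0.57 0 0 0 0; 0 0 0 0 0 0; 0 0 0 0 0 0"}}

```text
time_s: 18.92
tool_pos: [0.6417, -0.0922, 0.1069]
orientation: [-180.0, 0.1, -14.9]
wrist_force: [-0.3, -0.1, -0.3]
gripper_width: 0.0883
grip_force: 0.0
```

```bash
python3 - <<'E'
from h import *
go(.643,-.093,.014,-15)
E
```

```text
at [ 0.6417 -0.0922  0.1069] rpy [-1.7996e+02  8.0000e-02 -1.4920e+01] w 0.0883 F [-0.3 -0.1 -0.3] t 18.925
turn 0.1 shift [0.04 0.01 2.32]
```

Request:
{"name": "servo_tool", "arguments": {"commands": "0.04 0 0.7 0 0 0; 0 0 0.7 0 0 0; 0 0 0.5 0 0 0; 0 0 0.3 0 0 0; 0 0 0.1 0 0 0; 0 0 0 0 0 0; 0 0 0 0 0 0"}}

```text
time_s: 19.8
tool_pos: [0.6447, -0.0938, 0.0156]
orientation: [-180.0, -0.1, -15.0]
wrist_force: [-0.4, 0.5, 0.1]
gripper_width: 0.0876
grip_force: 0.0
```

Request:
{"name": "servo_tool", "arguments": {"commands": "0 0 0 0 0 0; 0 0 0 0 0 0; 0 0 0 0 0 0; 0 0 0 0 0 0; 0 0 0 0 0 0; 0 0 0 0 0 0; 0 0 0 0 0 0", "grip": 0}}

```text
time_s: 20.68
tool_pos: [0.6442, -0.0933, 0.0147]
orientation: [-180.0, 0.0, -14.9]
wrist_force: [-1.0, 0.8, -0.0]
gripper_width: 0.0439
grip_force: 30.0
```

Request:
{"name": "servo_tool", "arguments": {"commands": "0 0 -0.3 0 0 0; 0 0 -0.7 0 0 0; 0 0 -0.7 0 0 0; 0 0 -0.2 0 0 -10; 0 0 0 0 0 -9.7; -0.85 0.91 0 0 0 0; -0.85 0.91 0 0 0 0; -0.85 0.91 0 0 0 0; -0.83 0.9 0 0 0 0; 0 0 0 0 0 0"}}

```text
time_s: 21.92
tool_pos: [0.5163, -0.2559, 0.091]
orientation: [179.8, 0.3, 4.2]
wrist_force: [0.8, 0.5, -4.3]
gripper_width: 0.0437
grip_force: 30.0
```

Request:
{"name": "servo_tool", "arguments": {"commands": "0 0 0.5 0 0 0; 0 0 0.4 0 0 0; 0 0 0.1 0 0 0; 0 0 0 0 0 0; 0 0 0 0 0 0"}}

```text
time_s: 22.55
tool_pos: [0.5219, -0.2496, 0.0512]
orientation: [180.0, -0.0, 4.8]
wrist_force: [0.5, -0.1, -4.6]
gripper_width: 0.0437
grip_force: 30.0
```

```bash
python3 - <<'E'
from h import *
go(.5215,-.2495,.015,4.8)
a=arm.get_image("top")[:,:,::-1];b=arm.get_image("scene")[:,:,::-1]
a=cv2.resize(a[140:260,420:540],(400,400),interpolation=2);b=cv2.resize(b[270:370,180:280],(400,400),interpolation=2)
cv2.imwrite("pics/tp.png",np.hstack([a,b]))
E
```

```text
at [ 0.5219 -0.2496  0.0512] rpy [ 1.7997e+02 -5.0000e-02  4.7600e+00] w 0.0437 F [ 0.5 -0.1 -4.6] t 22.55
turn -0.0 shift [-0.01 -0.    0.9 ]
```

View pics/tp.png

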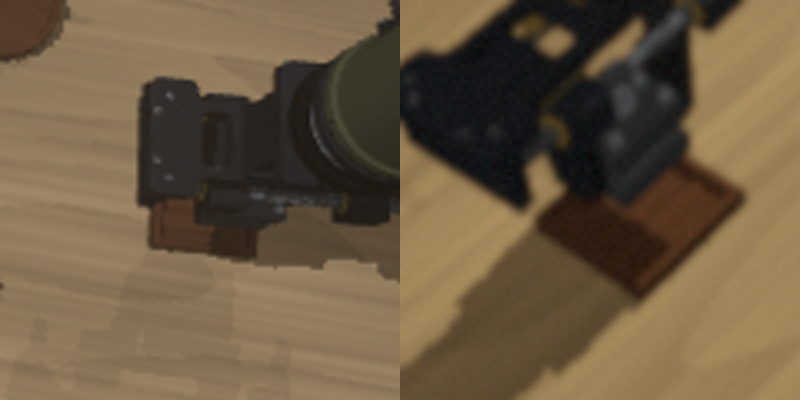

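The tool post hangs above the square stand; its far lower corners are at scene (237,321) and (252,308).

```bash
python3 - <<'E'
from h import *
t=np.radians(4.8)
w=ray("scene",[(237,321),(252,307.5)],.0415)[:,:2]-[.5219,-.2496]
print((w@np.array([[np.cos(t),-np.sin(t)],[np.sin(t),np.cos(t)]])*1000).round(1))
E
```

```text
[[ 16.2 -18.9]
 [ 17.8  19.6]]
```

Request:
{"name": "servo_tool", "arguments": {"commands": "0 0 0.3 0 0 0; 0 0 0.2 0 0 0; 0 0 0 0 0 0; 0 0 0 0 0 0"}}

```text
time_s: 23.15
tool_pos: [0.5214, -0.2496, 0.0306]
orientation: [180.0, 0.0, 4.8]
wrist_force: [-1.1, -0.3, -4.1]
gripper_width: 0.0436
grip_force: 30.0
```

Request:
{"name": "servo_tool", "arguments": {"commands": "0.04 0 0.2 0 0 0; 0 0 0.1 0 0 0; 0 0 0.05 0 0 0; 0 0 0.02 0 0 0; 0 0 0 0 0 0; 0 0 0 0 0 0"}}

```text
time_s: 23.9
tool_pos: [0.5231, -0.2495, 0.0161]
orientation: [180.0, -0.0, 4.7]
wrist_force: [-0.2, 0.8, -4.6]
gripper_width: 0.0439
grip_force: 30.0
```

Request:
{"name": "servo_tool", "arguments": {"commands": "0 0 0.03 0 0 0; 0 0 0 0 0 0; 0 0 0 0 0 0"}}

```text
time_s: 24.28
tool_pos: [0.523, -0.2494, 0.0147]
orientation: [180.0, 0.0, 4.8]
wrist_force: [-0.4, -0.1, -4.5]
gripper_width: 0.0436
grip_force: 30.0
```

Request:
{"name": "servo_tool", "arguments": {"commands": "0 0 0.02 0 0 0; 0 0 0 0 0 0; 0 0 0 0 0 0"}}

```text
time_s: 24.65
tool_pos: [0.523, -0.2494, 0.0147]
orientation: [180.0, -0.0, 4.8]
wrist_force: [-1.9, -0.0, 5.5]
gripper_width: 0.0437
grip_force: 30.0
```

Request:
{"name": "servo_tool", "arguments": {"commands": "0 0 0 0 0 0; 0 0 0 0 0 0; 0 0 0 0 0 0; 0 0 -0.3 0 0 0; 0 0 -0.7 0 0 0; 0 0 -0.9 0 0 0; 0 0 -0.4 0 0 7.4; 0 0 0 0 0 7.4", "grip": 1}}

```text
time_s: 25.65
tool_pos: [0.5241, -0.25, 0.1084]
orientation: [180.0, -0.2, -10.3]
wrist_force: [0.0, -0.2, -0.3]
gripper_width: 0.0881
grip_force: 0.0
```

Request:
{"name": "servo_tool", "arguments": {"commands": "-0.06 -0.93 0 0 0 0; -0.06 -0.93 0 0 0 0; -0.06 -0.93 0 0 0 0; -0.06 -0.93 0 0 0 0; -0.06 -0.93 0 0 0 0; -0.06 -0.93 0 0 0 0; -0.06 -0.93 0 0 0 0; -0.06 -0.93 0 0 0 0; -0.06 -0.93 0 0 0 0; -0.06 -0.93 0 0 0 0"}}

```text
time_s: 26.9
tool_pos: [0.5645, 0.1224, 0.1067]
orientation: [-180.0, -0.0, -10.0]
wrist_force: [0.4, -1.1, -0.7]
gripper_width: 0.0883
grip_force: 0.0
```

Request:
{"name": "servo_tool", "arguments": {"commands": "-0.06 -0.93 0 0 0 0; -0.06 -0.93 0 0 0 0; -0.06 -0.93 0 0 0 0; -0.06 -0.9 0 0 0 0; 0 0 0 0 0 0; 0 0 0 0 0 0"}}

```text
time_s: 27.65
tool_pos: [0.5805, 0.2668, 0.1063]
orientation: [179.9, -0.0, -10.1]
wrist_force: [-0.2, -0.5, 1.3]
gripper_width: 0.088
grip_force: 0.0
```

```bash
python3 - <<'E'
from h import *
go(.5825,.268,.0135,-10)
im=arm.get_image("top")[:,:,::-1].copy()
hs=cv2.cvtColor(im,cv2.COLOR_BGR2HSV).astype(int);H,S,V=hs[...,0],hs[...,1],hs[...,2]
br=(S>=110)&(V<100)&(H<17);r=np.zeros(im.shape[:2],np.uint8);r[110:168,392:450]=br[110:168,392:450]*255
r=cv2.morphologyEx(r,cv2.MORPH_OPEN,np.ones((2,2)));v,u=np.nonzero(r)
print(cv2.minEnclosingCircle((ray("top",np.c_[u,v],.01)[:,:2]*1000).astype(np.float32)))
cv2.imwrite("pics/t3.png",cv2.resize(im[90:250,225:525],None,fx=2.66,fy=2.66,interpolation=2))
E
```

```text
at [0.5805 0.2668 0.1063] rpy [ 1.7994e+02 -1.0000e-02 -1.0090e+01] w 0.088 F [-0.2 -0.5  1.3] t 27.65
turn -0.1 shift [ 0.04 -0.04  2.32]
((640.9957885742188, -94.56883239746094), 42.071929931640625)
```

View pics/t3.png

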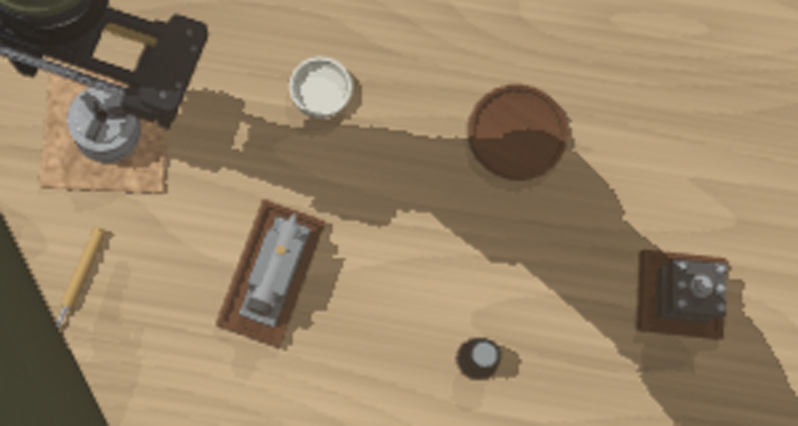

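The tailstock lies inside the long stand (crop 273,270), the tool post is in the square stand (695,290), and the round stand (518,132) is empty. Now for the chuck.

Request:
{"name": "servo_tool", "arguments": {"commands": "0.04 0 0.7 0 0 0; 0 0 0.7 0 0 0; 0 0 0.5 0 0 0; 0 0 0.3 0 0 0; 0 0 0.1 0 0 0; 0 0 0 0 0 0; 0 0 0 0 0 0"}}

```text
time_s: 28.58
tool_pos: [0.5827, 0.268, 0.0147]
orientation: [-180.0, -0.1, -10.0]
wrist_force: [0.6, 1.2, 0.5]
gripper_width: 0.0881
grip_force: 0.0
```

Request:
{"name": "servo_tool", "arguments": {"commands": "0 0 0 0 0 0; 0 0 0 0 0 0; 0 0 0 0 0 0; 0 0 0 0 0 0; 0 0 0 0 0 0; 0 0 0 0 0 0", "grip": 0}}

```text
time_s: 29.32
tool_pos: [0.582, 0.2675, 0.014]
orientation: [180.0, 0.0, -10.1]
wrist_force: [-0.1, -1.3, 1.8]
gripper_width: 0.0581
grip_force: 30.0
```

```bash
python3 - <<'E'
from h import *
print(ray("top",[(225+702/2.66,90+285/2.66)],.05).round(4))
go(.6415,-.0948,.013,-10)
E
```

```text
[[ 0.5216 -0.2491  0.05  ]]
at [0.582  0.2675 0.014 ] rpy [ 1.7997e+02  1.0000e-02 -1.0050e+01] w 0.0581 F [-0.1 -1.3  1.8] t 29.325
turn -0.1 shift [3.04 8.66 0.02]
```

Request:
{"name": "servo_tool", "arguments": {"commands": "0 0 -0.3 0 0 0; 0 0 -0.6 0 0 0; 0 0 -0.7 0 0 0; 0 0 -0.5 0 0 0; 0.3 0.87 0 0 0 0; 0.3 0.87 0 0 0 0; 0.3 0.87 0 0 0 0; 0.3 0.87 0 0 0 0; 0.3 0.87 0 0 0 0; 0.3 0.87 0 0 0 0"}}

```text
time_s: 30.58
tool_pos: [0.6163, 0.0486, 0.0979]
orientation: [180.0, 0.0, -10.0]
wrist_force: [0.6, 1.2, -6.2]
gripper_width: 0.0583
grip_force: 30.0
```

Request:
{"name": "servo_tool", "arguments": {"commands": "0.3 0.87 0 0 0 0; 0.3 0.87 0 0 0 0; 0.3 0.87 0 0 0 0; 0.34 0.83 0 0 0 0; 0 0 0.6 0 0 0; 0 0 0.5 0 0 0; 0 0 0 0 0 0; 0 0 0 0 0 0"}}

```text
time_s: 31.58
tool_pos: [0.6418, -0.0937, 0.0542]
orientation: [-180.0, -0.0, -10.0]
wrist_force: [0.8, 0.8, -5.6]
gripper_width: 0.0584
grip_force: 30.0
```

```bash
python3 - <<'E'
from h import *
go(.6415,-.0948,.014,-10)
b=arm.get_image("scene")[:,:,::-1]
cv2.imwrite("pics/ck.png",cv2.resize(b[220:340,280:400],(600,600),interpolation=2))
E
```

```text
at [ 0.6418 -0.0937  0.0542] rpy [-1.7998e+02 -2.0000e-02 -9.9800e+00] w 0.0584 F [ 0.8  0.8 -5.6] t 31.575
turn 0.0 shift [-0.    0.03  1.  ]
```

View pics/ck.png

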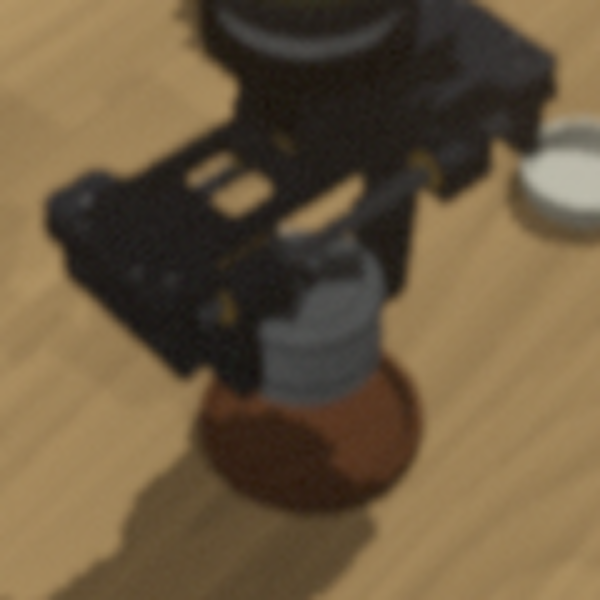

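The chuck hangs level above the round stand at crop (315,420). Lowering it.

Request:
{"name": "servo_tool", "arguments": {"commands": "0 0.03 0.4 0 0 0; 0 0 0.3 0 0 0; 0 0 0.15 0 0 0; 0 0 0.07 0 0 0; 0 0 0.03 0 0 0; 0 0 0 0 0 0; 0 0 0 0 0 0"}}

```text
time_s: 32.5
tool_pos: [0.6415, -0.0958, 0.0163]
orientation: [180.0, -0.0, -10.0]
wrist_force: [0.1, 0.2, -6.1]
gripper_width: 0.0588
grip_force: 30.0
```

Request:
{"name": "servo_tool", "arguments": {"commands": "0 0 0.03 0 0 0; 0 0 0 0 0 0; 0 0 0 0 0 0"}}

```text
time_s: 32.88
tool_pos: [0.6412, -0.0957, 0.0147]
orientation: [180.0, -0.0, -10.0]
wrist_force: [-0.1, 0.5, -5.6]
gripper_width: 0.0584
grip_force: 30.0
```

Request:
{"name": "servo_tool", "arguments": {"commands": "0 0 0.02 0 0 0; 0 0 0 0 0 0; 0 0 0 0 0 0"}}

```text
time_s: 33.25
tool_pos: [0.6413, -0.0957, 0.0141]
orientation: [180.0, -0.0, -10.0]
wrist_force: [-1.7, 0.4, -4.1]
gripper_width: 0.0586
grip_force: 30.0
```

Request:
{"name": "servo_tool", "arguments": {"commands": "0 0 0.02 0 0 0; 0 0 0 0 0 0; 0 0 0 0 0 0"}}

```text
time_s: 33.62
tool_pos: [0.6413, -0.0957, 0.014]
orientation: [180.0, -0.0, -10.0]
wrist_force: [-2.9, 1.1, 5.6]
gripper_width: 0.0583
grip_force: 30.0
```

Contact made. Releasing, lifting, and moving aside so the camera can see.

Request:
{"name": "servo_tool", "arguments": {"commands": "0 0 0 0 0 0; 0 0 0 0 0 0; 0 0 0 0 0 0; 0 0 -0.3 0 0 0; 0 0 -0.7 0 0 0; 0 0 -0.9 0 0 0; 0 0 -1 0 0 0; -0.3 -0.9 0 0 0 0; -0.3 -0.9 0 0 0 0; -0.3 -0.9 0 0 0 0", "grip": 1}}

```text
time_s: 34.88
tool_pos: [0.6247, 0.018, 0.1302]
orientation: [-180.0, -0.1, -10.1]
wrist_force: [0.4, 0.5, 0.3]
gripper_width: 0.0885
grip_force: 0.0
```

Request:
{"name": "servo_tool", "arguments": {"commands": "-0.2 -0.9 0 0 0 0; -0.2 -0.9 0 0 0 0; -0.2 -0.9 0 0 0 0; -0.2 -0.9 0 0 0 0; -0.2 -0.9 0 0 0 0; -0.2 -0.9 0 0 0 0; -0.2 -0.9 0 0 0 0; 0 0 0 0 0 0; 0 0 0 0 0 0"}}

```text
time_s: 36.0
tool_pos: [0.6137, 0.2737, 0.1296]
orientation: [179.9, -0.0, -10.1]
wrist_force: [0.6, -0.9, -0.1]
gripper_width: 0.088
grip_force: 0.0
```

```bash
python3 - <<'E'
from h import *
a=arm.get_image("top")[:,:,::-1];b=arm.get_image("scene")[:,:,::-1]
a=cv2.resize(a[90:250,225:525],(560,299),interpolation=2);b=cv2.resize(b[160:350,200:460],(409,299),interpolation=2)
cv2.imwrite("pics/f.png",np.vstack([a,np.hstack([b,np.zeros((299,151,3),np.uint8)])]))
E
```

```text
(no output)
```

View pics/f.png

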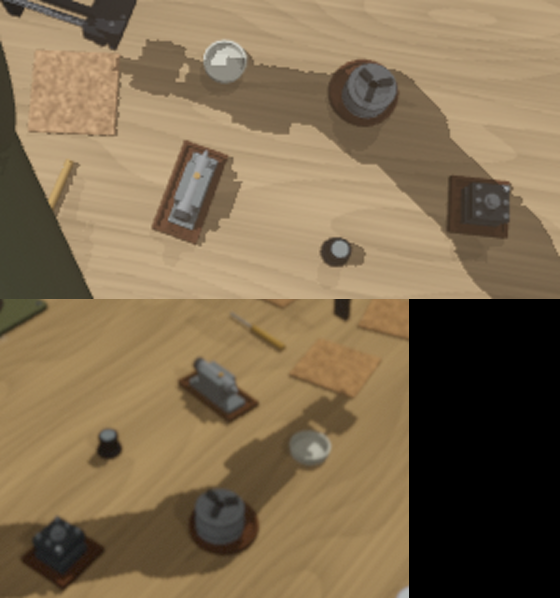

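```bash
python3 - <<'E'
from h import *
print(ray("top",[(225+372/1.867,90+84/1.867)],.05).round(4), two((225+372/1.867,90+84/1.867),(200+220/1.573,160+(503-299)/1.573)))
o=arm.get_obs();print(o["time_s"],np.round(o["dq"],2).tolist())
print(arm.close_job())
E
```

```text
[[ 0.639  -0.0936  0.05  ]] (array([ 0.64020472, -0.09497163,  0.04601463]), np.float64(0.0014862219631198675))
36.1 [0.3, 0.22, -0.32, -0.08, -0.18, 0.04, 0.04]
the job is handed in; nothing more can be done
None
```

The job is handed in at 36.1 s: the final pictures show the chuck, tool post and tailstock lying inside their own stands, roughly centred, with the loupe, dish and screwdriver undisturbed.

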